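# Open the roughness tester's printer cover

### The arm

A 7-joint arm with a two-finger parallel gripper is mounted at the origin on the work surface. World frame = base frame: x ahead of the robot, y to its left, z up, the work surface at z = 0. Lengths are in m, angles in rad, forces in N, time in s.
With the tool pointing down it reaches from about 0.4 to 0.85 m from the base axis. Payload 4.5 kg.
Tool frame: the origin (TCP) lies between the finger pads; the fingertips stand 14 mm ahead of it and the grasp point (between the pads) lies 5 mm behind it; z points along the fingers, y is the line along which they close (so a half turn about z gives the same grasp; the last joint's range is limited). The gripper opens to 88 mm and grips with 3 to 60 N. Pads are 18 mm wide; open, the fingers measure 123 mm over their backs; the gripper's body (75 mm by 187 mm) begins 45 mm behind the grasp point.
Start: joints at [1.189, 0.689, -0.195, 1.565, 0.157, 0.902, -0.215], TCP at [0.252, -0.572, 0.213] pointing down, gripper open.
Joint ranges: [-3.01, 3.01], [-0.46, 2.08], [-1.47, 1.51], [0.13, 2.56], [-1, 4.14], [0.04, 2.09], [-2.66, 2.66]. Speed limits (rad/s): [2.57, 2.57, 3.14, 3.14, 3.14, 3.14, 3.14].

### API

Orientations are given as a unit quaternion [w, x, y, z].
In Python, from cell import ctrl, release, grasp, vision, ticket gives the robot as it stands. The module is installed in compiled form; this text tells all that it offers. Calls block until the motion is done:
- ctrl.reach(position, orientation): joint-space move of the TCP to a pose.
- ctrl.move_straight(position, frame=None, vel=0.15, contact_N=None): straight line of the TCP; frame=None keeps the orientation; vel is the mean speed in m/s. With contact_N (N) it stops when the force on the tool has changed by that much, and returns True; else False.
- ctrl.move_j(angles): joint-space move.
- release() and grasp(f_grip=None): open the fingers fully, or close them until they stop; f_grip is the grip in N (None keeps the last).
- ctrl.wait(seconds).
- ctrl.solve_ik(position, orientation): joint angles nearest the present ones, or None.
- vision.camera(name): name is "scene" or "top"; returns a dict with "img" (384x512x3 uint8, blue, green, red), "range_z" (384x512 float32, m along the optical axis (not along the pixel's ray), 0 where there is no reading), "camera_matrix" (3x3 intrinsics, pixels), "cam_to_world" (4x4, takes a point from camera to world coordinates). Camera axes: x right, y up, looking along -z (the intrinsics and any distortion apply to the point x, -y, -z); pixel columns grow to the right and rows downward; lengths in m; the calibration is good to about 2 mm. A picture is of the moment at which its call begins.
A pose or a line that the arm cannot do raises ctrl.PlanningError and nothing moves.
- ticket.sign_off(): hands the job in; it is judged then, once.
Readings, each from a call of its own:
- ctrl.current_time_s(): time.
- ctrl.current_qpos(): joint angles.
- ctrl.current_joint_velocities(): joint speeds.
- ctrl.current_tau(): joint torques, N m.
- ctrl.current_tool_pos(): TCP position.
- ctrl.current_tool_rot(): TCP orientation.
- ctrl.current_contact_force(): force on the tool from outside, world axes, zero at the start.
- ctrl.current_wrist_torque(): the same for the moment, N m.
- ctrl.current_grip_width(): finger opening in m.
- ctrl.current_gripper_force(): force on a finger pad.
Only numpy, scipy, OpenCV 4.12 (cv2) and the standard library are available. Lean on these libraries where they do the work, as an engineer would, in place of code of your own. Each camera call takes 0.05 s, during which the arm holds its last target. There are 200 camera calls.

### The job

The roughness tester's printer is out of paper. Press the orange release tab until the dark printer cover springs up, let go of the tab, then push the cover back with the fingertips until it is fully open and stays open. Press and push gently, pick nothing up, and leave the tester and everything else on the bench where they stand.

Things in the scene. Friction and masses are not known exactly. Their poses are not given: they have to be found in the camera images.
- tester: white bench roughness tester, 1.7 kg, loose on rubber feet, 200 mm deep (its x) x 280 wide (its y), flat deck 85 mm up. Origin: centre of underside; x to its rear (away from the robot), y left seen from the robot, z up. +y half of the deck: printer, a dark cover hinged at the rear, orange release tab in front of it. -y half: sloped screen rising to 112 mm at the rear, flat keys before it
- tab_top (a point): centre of the top face of the orange release tab, 18 mm (tester's x) x 30 (tester's y), 6 mm above the deck; 30 mm in front (tester's -x) of the shut cover's free edge, clear of it. Presses straight down. Moves with the tab; axes are the tester's
- release_tab (a joint): how far the release tab is pressed down, m: 0 up, 0.005 fully down. Spring: about 2 N to start, 5 N fully down. The cover's catch lets go at about 3 mm. The tab comes up again when let go
- cover (a joint): angle of the printer cover about its rear hinge, rad: 0 shut and caught, grows as the free edge goes up and back; 1.0 where its spring leaves it about 1 s after release; 1.92 the stop, fully open, leaning back past upright. Let go below 1.55 it drops back to 1.0; past 1.7 its weight takes it slowly to the stop. Light: about 1 N at the free edge moves it; damped
- cover_edge (a point): middle of the cover's free front edge (round lip, 3.5 mm radius); moves with the cover. The cover is a dark plate 75 mm long from hinge to edge, 78 wide (tester's y), 7 thick, over an open paper well. A rubber roller, 8 mm diameter, runs across its underside 18 mm from the edge and stands out 8 mm. x axis: from the edge to the hinge
- cover_hinge (a point): middle of the hinge line (along the tester's y), at the cover's rear, 4 mm above the deck; fixed to the tester, axes are the tester's
- paper_roll: new roll of white printer paper standing on end, 50 mm diameter, 58 high, brown core. Origin: centre of its underside. Bystander, loose, to be left alone.
- ferrule_large: stainless flanged tube, flange 64 mm diameter, 30 high. Origin: centre of its underside. Bystander, loose, to be left alone.
- ferrule_medium: stainless flanged tube, flange 50 mm diameter on top, 34 high. Origin: centre of its underside. Bystander, loose, to be left alone.
- ferrule_small: stainless flanged tube, flange 50 mm diameter at the foot, tube 25 mm diameter, 22 high. Origin: centre of its underside. Bystander, loose, to be left alone.
- ring_nut: slotted stainless ring nut lying flat, 112 mm outside diameter, 94 inside, 26 high. Origin: centre of its underside. Bystander, loose, to be left alone.
- specimen: roughness specimen: steel plate on a black base, 76 x 50 mm, 10 high. Origin: centre of its underside. Bystander, loose, to be left alone.
- blue_case: shut blue instrument case lying flat, 230 (its x) x 160 mm, 47 high. Origin: centre of its underside. Bystander, loose, to be left alone.

How it is judged:
By the outcome, as a careful person would: the job done as asked, in the order asked, and still so for the second after the job is handed in, with the robot touching nothing.
It also fails if it takes over 38 s, if anything falls off the work surface, if the arm or the gripper's body presses on something with over 40 N, if the wrist force passes 120 N, or if a joint passes its speed limit or range.

## Working session

There is one attempt and no reset: what is moved stays moved. The work goes in short steps, each a Python script; the robot and the scene stay as the last script left them, time stands still between calls to the robot, and variables do not carry over. Pictures are saved under pics/ and viewed, at most 10 in all, crops included, and the job is handed in when it is done.

```bash
mkdir -p pics; cat > h.py <<'E'
import numpy as np, cv2
from cell import ctrl, release, grasp, vision, ticket
def shot(n,f):
    d=vision.camera(n); cv2.imwrite('pics/%s.png'%f,d['img']); np.savez('pics/%s.npz'%f,**d); return d
def world(d):
    K=d['camera_matrix'];z=d['range_z'];v,u=np.mgrid[0:z.shape[0],0:z.shape[1]]
    p=np.stack([(u-K[0,2])/K[0,0]*z,-(v-K[1,2])/K[1,1]*z,-z,np.ones_like(z)],-1)
    return (p@d['cam_to_world'].T)[...,:3]
E
python3 - <<'E'
from h import *
for n in('scene','top'):
    d=shot(n,n+'1'); print(d['camera_matrix'].round(1).tolist(),d['cam_to_world'].round(3).tolist(),list(d))
print(ctrl.current_time_s(),ctrl.current_tool_rot())
E
```

```text
[[422.6, 0.0, 255.4], [0.0, 422.6, 193.4], [0.0, 0.0, 1.0]] [[0.372, -0.721, 0.584, 1.119], [0.928, 0.279, -0.247, -0.117], [0.015, 0.634, 0.773, 0.888], [0.0, 0.0, 0.0, 1.0]] ['img', 'range_z', 'camera_matrix', 'cam_to_world']
[[452.4, 0.0, 260.5], [0.0, 452.4, 188.8], [0.0, 0.0, 1.0]] [[0.001, 0.999, -0.05, 0.442], [-1.0, 0.001, -0.008, 0.135], [-0.008, 0.051, 0.999, 1.221], [0.0, 0.0, 0.0, 1.0]] ['img', 'range_z', 'camera_matrix', 'cam_to_world']
0.1 [-8.13214515e-04  9.78456217e-01  2.06452699e-01 -2.31014074e-04]
```

View pics/top1.png

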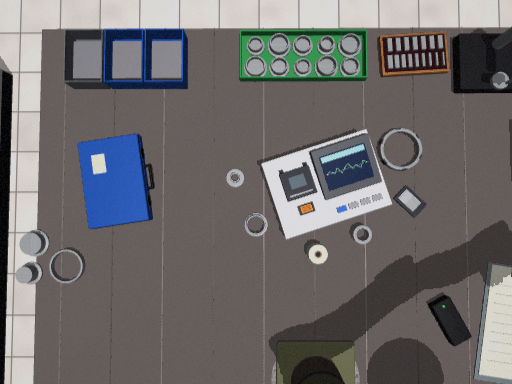

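View pics/scene1.png

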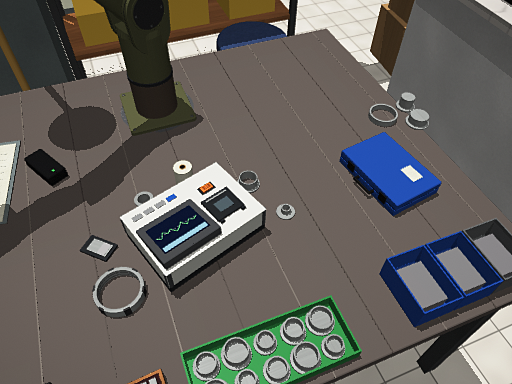

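The top view shows the tester centred near (327,183), yawed about +0.3 rad. The orange tab is at (306,208), the dark cover at (297,182), and the paper roll at (317,254) in front. The scene view agrees, with the tab at (207,187).

```bash
python3 - <<'E'
from h import *
C={}
for n in('top1','scene1'):
    d=dict(np.load(f'pics/{n}.npz')); W=world(d); hsv=cv2.cvtColor(d['img'],cv2.COLOR_BGR2HSV)
    m=((hsv[...,0]>4)&(hsv[...,0]<20)&(hsv[...,1]>170)&(hsv[...,2]>120)&(W[...,2]>.07)&(W[...,2]<.11)&(d['range_z']>0))
    p=W[m]; ctr=np.median(p,0); p=p[np.linalg.norm(p-ctr,axis=1)<.04]
    print(n,'tab',m.sum(),p.mean(0),cv2.minAreaRect((p[:,:2]*1000).astype(np.float32)))
    t=W[(W[...,2]>.075)&(W[...,2]<.13)&(np.linalg.norm(W[...,:2]-ctr[:2],axis=2)<.3)]
    lab=np.zeros((600,600),np.uint8); ij=((t[:,:2]-ctr[:2])*1000+300).astype(int); lab[ij[:,1],ij[:,0]]=255
    lab=cv2.morphologyEx(lab,cv2.MORPH_CLOSE,np.ones((9,9)))
    k,l,s,c=cv2.connectedComponentsWithStats(lab); i=1+s[1:,4].argmax()
    yx=np.argwhere(l==i); print('tester',cv2.minAreaRect(yx[:,::-1].astype(np.float32)), 'off',ctr[:2]*1000-300)
    dk=W[(hsv[...,2]<75)&(W[...,2]>.08)&(W[...,2]<.1)&(np.linalg.norm(W[...,:2]-(ctr[:2]+[.06,.02]),axis=2)<.06)]
    print('cover',len(dk),cv2.minAreaRect((dk[:,:2]*1000).astype(np.float32)),np.median(dk[:,2]))
    r=W[(W[...,2]>.05)&(W[...,2]<.066)&(np.linalg.norm(W[...,:2]-(ctr[:2]-[.12,.02]),axis=2)<.08)]
    print('roll',len(r),r.mean(0))
for n,(u,v),w in(('top1',(310,190),100),('scene1',(215,195),70)):
    i=cv2.imread(f'pics/{n}.png')[v-w//2:v+w//2,u-w//2:u+w//2]; C[n]=cv2.resize(i,(400,400),interpolation=cv2.INTER_CUBIC)
cv2.imwrite('pics/crop.png',np.hstack(list(C.values())))
E
```

```text
top1 tab 78 [0.45132861 0.03060406 0.09110107] ((451.3637390136719, 30.739953994750977), (16.611637115478516, 28.47095489501953), 19.016029357910156)
tester ((362.6200256347656, 248.76295471191406), (203.9730224609375, 284.26470947265625), 18.012107849121094) off [ 151.0154351 -269.5297367]
cover 357 ((508.84857177734375, 42.179176330566406), (101.45110321044922, 91.48809051513672), 18.342044830322266) 0.0922661308910302
roll 302 [ 0.33502943 -0.00175177  0.05811674]
scene1 tab 67 [0.4538066  0.03137424 0.09128869] ((451.9294128417969, 32.55015563964844), (20.208110809326172, 31.352210998535156), 13.937928199768066)
tester ((361.9061279296875, 248.65859985351562), (205.23989868164062, 284.263916015625), 18.316322326660156) off [ 153.21314207 -268.92056458]
cover 627 ((512.4376831054688, 40.538299560546875), (104.79902648925781, 93.0892562866211), 18.00790786743164) 0.09268858228282606
roll 232 [ 0.33957365 -0.00136908  0.05751332]
```

View pics/crop.png

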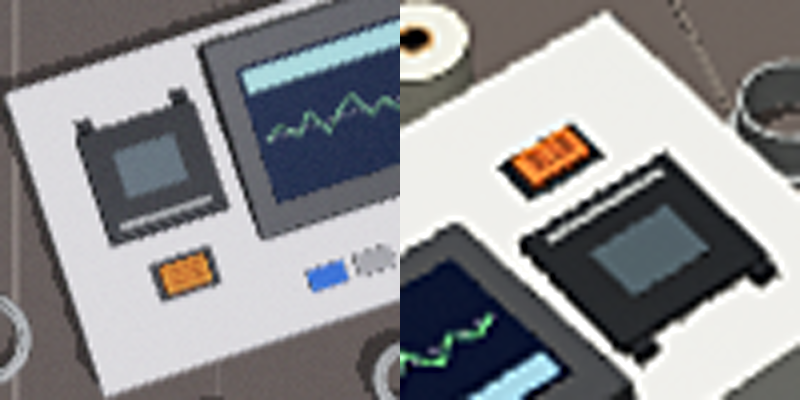

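The crop shows the tab in front of the shut cover, with the hinge lugs at the cover's rear. Both cameras agree to within 3 mm, and the height (91 mm), the sizes and the yaw (0.316) all fit. Next I'll press with the fingers closed.

```bash
cat >> h.py <<'E'
from scipy.spatial.transform import Rotation as R
yaw=np.deg2rad(18.15); c,s=np.cos(yaw),np.sin(yaw)
EX=np.array([c,s,0]); TAB=np.array([.4523,.0310,.091])
q=R.from_matrix(np.array([[c,s,0],[s,-c,0],[0,0,-1]])).as_quat(); Q=[q[3],*q[:3]]
def tip(dx,h): # dx along tester x from tab centre, h above deck -> TCP
    return (TAB+EX*dx+[0,0,h-.006+.014]).tolist()
E
python3 - <<'E'
from h import *
print(ctrl.solve_ik(tip(0,.06),Q))
grasp(10); print(ctrl.current_time_s(),ctrl.current_grip_width())
ctrl.reach(tip(0,.06),Q); print(ctrl.current_time_s(),ctrl.current_contact_force())
ctrl.move_straight(tip(0,.014),vel=.08)
z0=ctrl.current_contact_force()
hit=ctrl.move_straight(tip(0,.0005),vel=.015,contact_N=4.6)
print(hit,ctrl.current_time_s(),ctrl.current_tool_pos(),tip(0,.006)[2],ctrl.current_contact_force()-z0)
shot('scene','press')
E
```

```text
[-0.14750929  0.5667536  -0.03494268  2.12866558  0.04342229  0.44681739
 -1.47017513]
1.4 0.00041509658482266544
3.675 [-0.53123232  1.19191835  0.11548686]
False 5.45 [0.45235461 0.03102683 0.09953695] 0.105 [-0.17814085 -0.02739817 -0.68228304]
```

```bash
python3 - <<'E'
from h import *
i=cv2.imread('pics/press.png')[120:250,140:300]; cv2.imwrite('pics/pc.png',cv2.resize(i,None,fx=4,fy=4,interpolation=cv2.INTER_CUBIC))
print(ctrl.current_contact_force(),ctrl.current_time_s())
E
```

```text
[ 0.20107759 -0.66458394 -0.4781721 ] 5.5
```

View pics/pc.png

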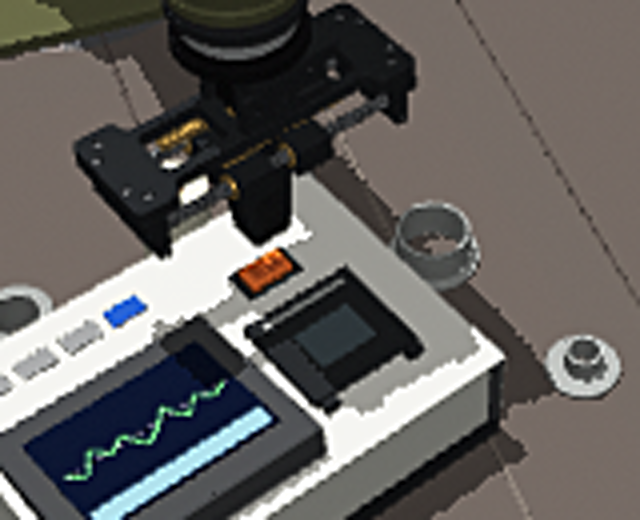

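The fingertips show at about (206,180) in the full image, still clear of the tab at (206,187), and no force is felt. I'll measure where the tips really are from the depth data.

```bash
python3 - <<'E'
from h import *
print(ctrl.current_tool_pos(),ctrl.current_tool_rot(),Q,ctrl.current_qpos())
d=dict(np.load('pics/press.npz')); W=world(d)
for v in range(160,190,2): print(v,[tuple((W[v,u]*1000).astype(int)) for u in (201,204,207,210)])
d=shot('top','top2');W=world(d);print(ctrl.current_time_s())
E
```

```text
[0.45235553 0.03102629 0.09957054] [-1.52739915e-06  9.87479793e-01  1.57745529e-01  8.00072571e-05] [np.float64(0.0), np.float64(0.9874827222292009), np.float64(0.15772721166243642), np.float64(0.0)] [-0.15531215  0.68499658 -0.02373438  2.17823235  0.05459568  0.27873585
 -1.48016597]
160 [(np.int64(478), np.int64(21), np.int64(213)), (np.int64(480), np.int64(27), np.int64(213)), (np.int64(481), np.int64(34), np.int64(211)), (np.int64(478), np.int64(41), np.int64(206))]
162 [(np.int64(484), np.int64(19), np.int64(213)), (np.int64(485), np.int64(26), np.int64(212)), (np.int64(488), np.int64(32), np.int64(212)), (np.int64(461), np.int64(45), np.int64(181))]
164 [(np.int64(490), np.int64(17), np.int64(214)), (np.int64(490), np.int64(24), np.int64(211)), (np.int64(488), np.int64(31), np.int64(207)), (np.int64(458), np.int64(45), np.int64(172))]
166 [(np.int64(495), np.int64(16), np.int64(213)), (np.int64(492), np.int64(23), np.int64(207)), (np.int64(488), np.int64(31), np.int64(200)), (np.int64(459), np.int64(45), np.int64(165))]
168 [(np.int64(494), np.int64(15), np.int64(206)), (np.i
[... 1314 characters left out ...]
82)), (np.int64(431), np.int64(32), np.int64(84)), (np.int64(434), np.int64(39), np.int64(85)), (np.int64(434), np.int64(47), np.int64(82))]
184 [(np.int64(437), np.int64(23), np.int64(86)), (np.int64(436), np.int64(30), np.int64(83)), (np.int64(444), np.int64(36), np.int64(89)), (np.int64(448), np.int64(43), np.int64(90))]
186 [(np.int64(440), np.int64(21), np.int64(83)), (np.int64(449), np.int64(27), np.int64(91)), (np.int64(452), np.int64(34), np.int64(91)), (np.int64(453), np.int64(41), np.int64(89))]
188 [(np.int64(453), np.int64(18), np.int64(92)), (np.int64(457), np.int64(25), np.int64(92)), (np.int64(459), np.int64(32), np.int64(92)), (np.int64(459), np.int64(39), np.int64(89))]
5.55
```

The tip xy is right, but depth puts the tips at about z=0.126, 40 mm higher than the tool reading implies. I'll take a fresh picture to rule out a stale one.

```bash
python3 - <<'E'
from h import *
d=shot('scene','press2');W=world(d)
d0=dict(np.load('pics/press.npz'))
print(np.abs(d['img'].astype(int)-d0['img']).max(),ctrl.current_time_s(),ctrl.current_contact_force())
for v in range(172,190,2): print(v,[(W[v,u]*1000).astype(int).tolist() for u in (201,204,207,210)])
i=d['img'][120:250,140:300]; cv2.imwrite('pics/pc2.png',cv2.resize(i,None,fx=4,fy=4,interpolation=cv2.INTER_CUBIC))
d=dict(np.load('pics/top2.npz'));W=world(d);m=(W[...,2]>.09)&(W[...,2]<.5)&(np.linalg.norm(W[...,:2]-TAB[:2],axis=2)<.12)
print(np.histogram(W[m][:,2],bins=np.arange(.08,.5,.02)))
E
```

```text
116 5.6 [-0.3997031  -0.82483581 -1.05600998]
172 [[469, 20, 165], [463, 28, 156], [458, 36, 147], [459, 43, 146]]
174 [[467, 20, 156], [465, 27, 151], [462, 35, 145], [460, 42, 140]]
176 [[464, 20, 146], [466, 26, 146], [462, 34, 138], [458, 42, 131]]
178 [[459, 20, 134], [466, 26, 139], [460, 34, 129], [458, 42, 123]]
180 [[421, 27, 83], [466, 25, 132], [427, 41, 84], [433, 47, 87]]
182 [[430, 25, 86], [432, 32, 86], [435, 39, 86], [437, 46, 85]]
184 [[435, 23, 84], [439, 30, 86], [446, 36, 91], [445, 43, 87]]
186 [[443, 21, 87], [449, 27, 91], [453, 33, 92], [454, 41, 90]]
188 [[453, 18, 91], [455, 25, 91], [458, 32, 90], [459, 39, 89]]
(array([707, 287,   0,   0,   0,   0,  32, 548,  11,  65,  42,   4,   1,
         0,   2,   0,   0,  24,  70, 315]), array([0.08, 0.1 , 0.12, 0.14, 0.16, 0.18, 0.2 , 0.22, 0.24, 0.26, 0.28,
       0.3 , 0.32, 0.34, 0.36, 0.38, 0.4 , 0.42, 0.44, 0.46, 0.48]))
```

View pics/pc2.png

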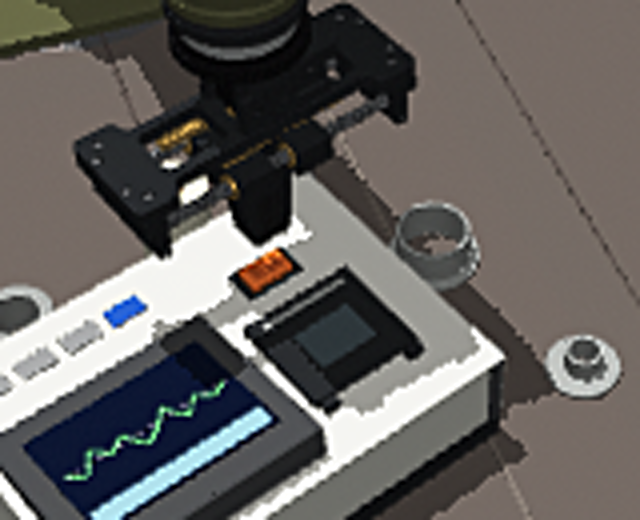

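The picture isn't stale: the fingers really hang about 30–38 mm above the tab, with xy correct. So the true tips sit higher than the stated TCP geometry. I'll go on down under a force guard and calibrate on contact.

```bash
python3 - <<'E'
from h import *
ctrl.move_straight(tip(0,.0005-.022),vel=.08,contact_N=4)
f0=ctrl.current_contact_force();print(ctrl.current_tool_pos(),f0)
hit=ctrl.move_straight(tip(0,-.045),vel=.015,contact_N=5)
print(hit,ctrl.current_time_s(),ctrl.current_tool_pos(),ctrl.current_contact_force()-f0)
ctrl.wait(.3)
d=shot('scene','press3'); print(ctrl.current_contact_force()-f0)
i=d['img'][120:250,140:300]; cv2.imwrite('pics/pc3.png',cv2.resize(i,None,fx=4,fy=4,interpolation=cv2.INTER_CUBIC))
E
```

```text
[0.45203777 0.0309331  0.07733231] [0.00678587 0.28857529 0.23533265]
True 7.0917 [0.45230109 0.03098452 0.06075339] [-0.90775702  0.0208936   3.95750488]
[0.43986711 0.17810812 5.0089435 ]
```

View pics/pc3.png

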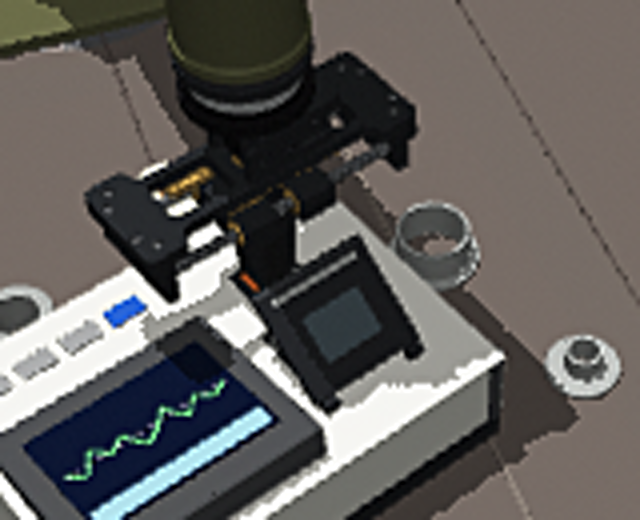

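The cover has been released and is rising, with its edge at about (310,275) in the crop, and the tips are on the tab. The tips are about 26 mm above the reported TCP. I'll lift straight up and measure the cover.

```bash
sed -i "s/h-.006+.014/h-.006-.026/" h.py; python3 - <<'E'
from h import *
ctrl.move_straight(tip(0,.059),vel=.06); ctrl.wait(.6)
print(ctrl.current_time_s(),ctrl.current_tool_pos(),ctrl.current_contact_force())
d=shot('scene','up');W=world(d);EY=np.array([-s,c,0]);P=(W-TAB); L=np.stack([P@EX,P@EY,W[...,2]-.085],-1)
m=(np.abs(L[...,1])<.036)&(L[...,0]>.02)&(L[...,0]<.11)&(L[...,2]>.01)&(L[...,2]<.11)
p=L[m]
for h in np.arange(.01,.1,.006):
    k=p[(p[:,2]>h)&(p[:,2]<h+.006)]; print(h.round(3),len(k),(np.percentile(k[:,0],[5,50,95])*1000).round() if len(k) else '')
W0=world(dict(np.load('pics/up.npz')))
P0=L.reshape(-1,3); g=P0[(np.abs(P0[:,0])<.02)&(np.abs(P0[:,1])<.02)&(P0[:,2]>.03)&(P0[:,2]<.2)]; print('tips min h',np.sort(g[:,2])[:8].round(3))
i=d['img'][120:250,140:300]; cv2.imwrite('pics/pc4.png',cv2.resize(i,None,fx=4,fy=4,interpolation=cv2.INTER_CUBIC))
E
```

```text
9.15 [0.45229206 0.03095721 0.11799113] [ 0.58339326 -0.09337364 -0.19293566]
0.01 81 [100. 104. 106.]
0.016 75 [ 97. 100. 103.]
0.022 77 [ 93.  96. 100.]
0.028 87 [89. 92. 96.]
0.034 78 [85. 88. 92.]
0.04 88 [81. 84. 88.]
0.046 84 [77. 80. 83.]
0.052 94 [56. 76. 80.]
0.058 88 [54. 73. 76.]
0.064 95 [64. 68. 72.]
0.07 0 
0.076 0 
0.082 0 
0.088 0 
0.094 0 
0.1 0 
tips min h [0.058 0.059 0.061 0.061 0.061 0.062 0.062 0.062]
```

View pics/pc4.png

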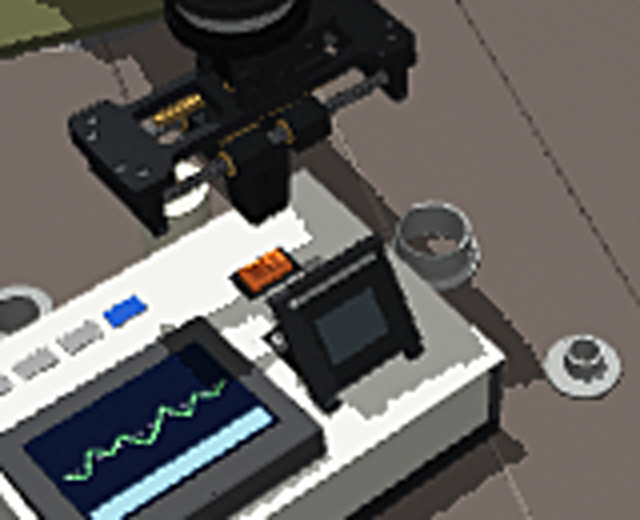

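The cover stands at about 1.0 rad, with its edge at dx≈65 mm and 67 mm above the deck, as predicted. The tab is up again and the tip height is confirmed. Now I'll push the edge along its arc.

```bash
python3 - <<'E'
from h import *
def pose(t):
    eh=.004+.075*np.sin(t); h=eh-.008; ex=.105-.075*np.cos(t)-.0035
    if t>np.pi/2: ex=.105+(h-.004)*np.tan(t-np.pi/2)-.0035/np.cos(t-np.pi/2)
    return tip(ex-.009,h)
ctrl.move_straight((np.array(pose(1.0))-EX*.006).tolist(),vel=.1)
f0=ctrl.current_contact_force()
for t in (1.2,1.4,1.57,1.75,1.9):
    hit=ctrl.move_straight(pose(t),vel=.04,contact_N=5)
    print(t,hit,ctrl.current_time_s(),(np.array(ctrl.current_tool_pos())-pose(t)).round(4),(ctrl.current_contact_force()-f0).round(2))
    if hit: break
d=shot('scene','open')
i=d['img'][120:250,140:300]; cv2.imwrite('pics/pc5.png',cv2.resize(i,None,fx=4,fy=4,interpolation=cv2.INTER_CUBIC))
E
```

```text
1.2 False 10.475 [ 0.0001  0.     -0.    ] [1.48 0.48 1.01]
1.4 False 11.0 [ 0.0002  0.0001 -0.    ] [ 1.11 -0.12  0.58]
1.57 False 11.4667 [ 0.0002  0.0001 -0.    ] [ 0.38  0.8  -0.22]
1.75 False 11.9167 [-0.0004 -0.0001 -0.0002] [-0.18  0.11  0.1 ]
1.9 True 12.125 [-0.0098 -0.0033  0.0009] [0.7  0.75 0.27]
```

View pics/pc5.png

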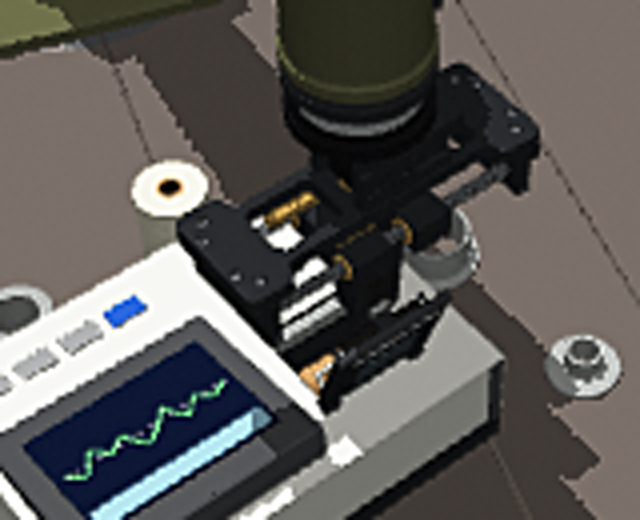

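The cover is past upright, with its edge at about (440,300) in the crop. I'll back off along −x, lift clear, and let it settle before measuring.

```bash
python3 - <<'E'
from h import *
p=np.array(ctrl.current_tool_pos())
ctrl.move_straight((p-EX*.07).tolist(),vel=.08)
p=np.array(ctrl.current_tool_pos()); ctrl.move_straight((p+[0,0,.12]).tolist(),vel=.15); ctrl.wait(.5)
print(ctrl.current_time_s())
d=shot('scene','fin');W=world(d);EY=np.array([-s,c,0]);P=(W-TAB); L=np.stack([P@EX,P@EY,W[...,2]-.085],-1)
p=L[(np.abs(L[...,1])<.036)&(L[...,0]>.09)&(L[...,0]<.16)&(L[...,2]>.015)&(L[...,2]<.11)]
for h in np.arange(.015,.1,.01):
    k=p[(p[:,2]>h)&(p[:,2]<h+.01)]; print(h.round(3),len(k),(np.percentile(k[:,0],[5,50,95])*1000).round() if len(k) else '')
hsv=cv2.cvtColor(d['img'],cv2.COLOR_BGR2HSV)
m=((hsv[...,0]>4)&(hsv[...,0]<20)&(hsv[...,1]>170)&(hsv[...,2]>120)&(np.linalg.norm(P,axis=2)<.03)); print('tab',W[m].mean(0))
i=d['img'][100:250,130:310]; cv2.imwrite('pics/pc6.png',cv2.resize(i,None,fx=4,fy=4,interpolation=cv2.INTER_CUBIC))
E
```

```text
14.6417
0.015 31 [ 92. 115. 117.]
0.025 26 [118. 119. 121.]
0.035 24 [121. 122. 124.]
0.045 33 [124. 126. 127.]
0.055 62 [115. 119. 131.]
0.065 119 [118. 131. 134.]
0.075 39 [117. 130. 134.]
0.085 0 
0.095 0 
tab [0.45342456 0.03158789 0.0910421 ]
```

View pics/pc6.png

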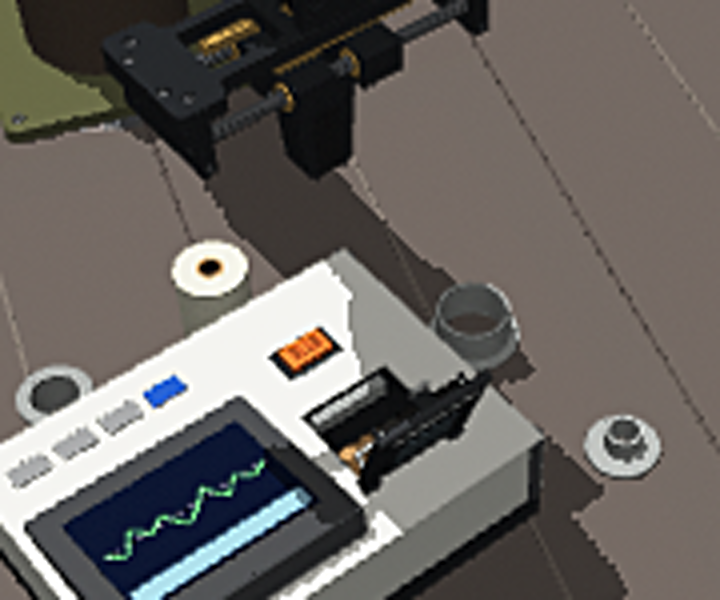

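The cover leans back about 0.34 rad past upright (≈1.91), with its edge at dx≈131 mm as expected at the stop. The tab is up, the tester hasn't moved, and the fingers are clear.

```bash
python3 - <<'E'
from h import *
ctrl.wait(1.5); print(ctrl.current_time_s()); print(ticket.sign_off())
E
```

```text
16.1917
the job is handed in; nothing more can be done
None
```

The job is handed in at 16.2 s: the tab was pressed and let go, and the printer cover is fully open (measured about 1.9 rad) and stayed there, with the tester where it stood and the robot touching nothing.

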